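# Dock a power module with the air lever and shut off the air

## Task

Lift the power module with the blue heat sink out of its stand, set it down upright on the green mat and let go, take it again another way, and set it gently into the cradle of the blue docking jig with its brass plug facing the socket, not yet plugged in. Push the red-knobbed valve lever fully over towards the socket end and hold it there for two seconds so that the pusher (not your hand) drives the module home into the socket, then let the lever spring back to centre. Last, swing the red isolator handle fully round to off, its padlock hole over the hole in the yellow tab, and leave the spare module and the other things where they are.

Things in the scene. Friction and masses are not known exactly. Their poses are not given: they have to be found in the camera images.
- module_mid (a point): power module to dock: black base 72 (x) x 56 (y) x 20 mm high; centred on it a BLUE finned heat sink 60 x 46 x 36 mm high; 0.2-0.4 kg. Brass plug tongue, 28 wide, 8 thick, sticks 8 mm out of the base's +x side. Point: its centre, 28 mm above the underside; x along the plug, z up. Grip the heat sink (8 mm below to 28 mm above this point), fingertips above the base, which juts out 5-6 mm all round
- stand: grey two-bay stand (bays 73 mm apart along its y, floors 8 mm over the table); origin under its centre. Modules stand in it in either order, plugs along its +x. Cheeks 68 mm high and 78 mm long stand 9 mm from the heat sinks' sides: no finger room there; grip a module only fore and aft, across the 60 mm length of its heat sink
- spare_mid (a point): the spare module in the other bay: same shape, plain ALUMINIUM heat sink; leave it. Its centre, axes as for the blue one
- mat_mid (a point): green square mat on the table, 150 x 150 x 3 mm: centre of its top face
- load (a point): docking jig: where the module's centre goes when set into the cradle, module x along this x (to the socket). Cradle floor 28 mm below (12 mm over the table). Low side guides 62 mm apart, with yellow sloped lead-ins up to 21 mm above the floor. The module may sit up to 6 mm off along x. Finger room only at the sides (y): grip across the heat sink's 46 mm width
- home (a point): docking jig, 17 mm along x from load: the module's centre when fully home, base against the blue socket face (36 mm ahead of this point). The socket housing is 81 mm high over the table. The orange pusher plate, 67 mm high over the table, has its face 60 mm behind this point at rest (7 mm behind the base of a module at load)
- knob (a point): centre of the red ball knob (32 mm diameter) on top of the valve lever, an upright 12 mm steel stick; 95 mm above the pivot, 157 mm over the table, free on all sides. It stands 120 mm to the -y side of the cradle. Valve body and rubber boot below it reach 65 mm over the table
- lever_pivot (a point): the lever's pivot, 62 mm over the table; fixed; x is the jig's x axis (pointing to the socket). The lever swings in the x-z plane
- lever (a joint): lever angle, rad: 0 upright (spring-centred), positive leaning along the jig's +x (towards the socket), stops at +-0.55. Spring 1.2 N m/rad: about 7 N at the knob when fully over. The pusher plate follows the lever at once, 42 mm per rad: 23 mm forward at +0.55, leaving the module 1 mm from home; it draws back when the lever recentres and the module stays
- pivot (a point): the air isolator valve's vertical pivot, 74 mm over the table; fixed. With this frame, the handle points to -x when on and to +y when off, where the yellow tab is
- handle_post (a point): the upright red grip post at the end of the isolator handle: 18 mm diameter, 40 mm high (76 to 116 mm over the table); this point is its axis at 100 mm over the table, 90 mm from the pivot. The handle bar below it is 20 mm wide, 70 to 76 mm over the table, and ends 12 mm beyond the post
- handle_hole (a point): the padlock hole in the isolator handle (11 mm, dark), 45 mm from the pivot
- tab_hole (a point): the padlock hole in the fixed yellow tab below the handle, 45 mm from the pivot along its +y
- isolator (a joint): isolator handle angle, rad: 0 = on (handle to the pivot's -x), grows clockwise seen from above, 1.571 = off at the stop (handle to the pivot's +y, holes lined up). Starts between 0 and 0.35; stiff, about 3 N at the post; stays where it is left
- flux: amber bottle, 54 mm diameter, 110 mm high; bystander, origin at its foot
- driver: screwdriver 170 mm long lying on the table; bystander
- spool: blue spool, 70 mm diameter, 45 mm high; bystander, origin at its foot
- phone: black phone 150 x 72 x 9 mm lying flat; bystander
- tray: white divided parts tray 120 x 80 x 30 mm; bystander
- paste: jar 60 mm diameter, 50 mm high; bystander, origin at its foot
Not all that is in view belongs to the job. Of the things that look like the part that bears pivot, the larger one is meant.

How it is judged:
By the outcome, as a careful person would: the job done as asked, in the order asked, and still so for the second after the job is handed in, with the robot touching nothing.
It also fails if it takes over 72 s, if anything falls off the work surface, if the arm or the gripper's body presses on something with over 40 N, if the wrist force passes 120 N, or if a joint passes its speed limit or range.

## Robot

A 6-joint arm with a two-finger parallel gripper is mounted at the origin on the work surface. World frame = base frame: x ahead of the robot, y to its left, z up, the work surface at z = 0. Lengths are in m, angles in degrees, forces in N, time in s.
With the tool pointing down it reaches from about 0.35 to 0.95 m from the base axis. Payload 17.4 kg.
Tool frame: the origin (TCP) lies between the finger pads; the fingertips stand bot.tip_reach ahead of it and the grasp point (between the pads) lies 5 mm behind it (bot.tip_reach is the distance from the TCP to the fingertips, in m); z points along the fingers, y is the line along which they close (so a half turn about z gives the same grasp; the last joint's range is limited). The gripper opens to 93 mm and grips with 3 to 60 N. Pads are 15 mm wide; open, the fingers measure 128 mm over their backs; the gripper's body (75 mm by 188 mm) begins 65 mm behind the grasp point.
Start: joints at [65.099, 6.646, 82.598, -0, 90.757, -2.166], TCP at [0.261, 0.623, 0.233] pointing down, gripper open.
Joint ranges: [-162.19, 162.19], [-47.58, 125.68], [4.15, 143.07], [-65.23, 245.23], [0.69, 171.88], [-170.13, 170.13]. Speed limits (degrees/s): [108.29, 108.29, 127.2, 180, 180, 180].

## Interface

Orientations are given as a 3x3 rotation matrix whose columns are the frame's x, y, z axes.
In Python, from cell import bot gives the robot as it stands.
- The arm moves only by the shell command python3 -m pendant 'ROWS'. ROWS is JSON, a list of rows, each a list of 7 numbers: the turn, a rotation vector about the tool's x, y, z as a fraction of full scale, then the shift along the tool's x, y, z as a fraction of full scale, then the opening, from 0 (shut) to 1 (fully open). In form: [[ax, ay, az, dx, dy, dz, gripper], ...]. A call has exactly 10 rows; each row is the pose to reach, as a shift and turn from the pose commanded when the call began, along the tool's axes at that moment, turning the shorter way round; what a row does not reach only later rows make up. Full scale, the value 1, is 25 cm for a shift and pi rad for a turn. A row lasts 1/10 s, in which the tool goes at most 50 mm and 8.59 degrees, less where a joint would pass 70% of its speed; a pose out of reach is approached as far as the arm can. A call with a number of a shift or a turn outside -1 to 1 is refused whole. A call with a gripper value outside its range is refused whole. The fingers move at their own pace and stop on an object; the grip force is fixed at half the most. Time passes only in rows, so rows that repeat a pose let the fingers close, or fill a call up. It gives the time, the measured TCP pose, the force, the opening and the grip force at its end, in the units of the state.
- bot.get_state(): the state, without advancing time (a new reading comes with each control period).
- bot.get_image(name): name is "scene" or "top" or "wrist"; returns a dict with "frame" (480x640x3 uint8, blue, green, red), "range_z" (480x640 float32, m along the optical axis (not along the pixel's ray), 0 where there is no reading), "intrinsics" (3x3 intrinsics, pixels), "xyz" and "rotation" of the camera in the world. Camera axes: x right, y down, z forward; pixel columns grow to the right and rows downward; lengths in m; the calibration is good to about 2 mm. A picture is of the moment at which its call begins.
- bot.hand_in(): hands the job in; it is judged then, once.
Trained networks look in a picture, given as the dict that the camera call returned (one of the last four; its "shot" number tells which), for a name from the list of things; names that differ only in an ending like _2 or _b are one class to them, and where a whole thing is asked for, a point or a joint stands for the part that bears it (a point fixed in the world has none). Each returns a list of dicts, best first, with "p" (0 to 1); they miss things now and then, are a little off and sometimes report something else, mostly with a low value. They report only what shows in the picture. A call takes as long as a camera call. They do not tell look-alikes from the thing itself.
- bot.masks_of(picture, target): "region" (480x640 bool, what is visible of it) and "box" ([left, top, right, bottom] in pixels, round what is visible of it).
- bot.landmark_of(picture, target): "location" ([column, row] in pixels: a listed point, or the origin of a listed thing).
The state is a dict: "t": time; "joints": joint angles; "joint_velocities": joint speeds; "joint_torque": joint torques, N m; "ee_pos": TCP position; "eef_rot": TCP orientation; "wrist_force": force on the tool from outside, world axes, zero at the start; "wrist_torque": the same for the moment, N m; "gripper_width": finger opening in m; "grip_force": force on a finger pad.
Only numpy, scipy, OpenCV 4.12 (cv2) and the standard library are available. Lean on these libraries where they do the work, as an engineer would, in place of code of your own. Each camera call takes 0.05 s, during which the arm holds its last target. There are 200 camera calls.

## Working session

There is one attempt and no reset: what is moved stays moved. The work goes in short steps, Python scripts to look and compute and a shell command to move; the robot and the scene stay as the last step left them, time stands still between calls to the robot, and variables do not carry over. Pictures are saved under pics/ and viewed, at most 12 in all, crops included, and the job is handed in when it is done.

```bash
ls; mkdir -p pics; cat > h.py <<'E'
import numpy as np, cv2
from cell import bot
def pt(P,uv,z=None,r=None):
    K=np.array(P["intrinsics"]);R=np.array(P["rotation"]);o=np.array(P["xyz"])
    d=R@np.linalg.inv(K)@np.array([uv[0],uv[1],1.])
    if z is not None: return o+d*(z-o[2])/d[2]
    return o+d*r
E
python3 - <<'E'
from h import *
print(bot.tip_reach,bot.get_state())
for c in("scene","top"):
    P=bot.get_image(c);cv2.imwrite(f"pics/{c}0.png",P["frame"]);print(c,P["xyz"],P["rotation"])
    for n in"module_mid spare_mid mat_mid load home knob lever_pivot pivot handle_post handle_hole tab_hole stand flux".split():
        for l in bot.landmark_of(P,n)[:3]:
            u=l["location"];z=P["range_z"][int(u[1]),int(u[0])]
            print(n,round(l["p"],2),np.round(u),np.round(pt(P,u,r=z),3))
E
```

```text
pics
0.014 {'t': 0.0, 'joints': array([ 6.50998575e+01,  6.67417727e+00,  8.26358060e+01, -3.40272925e-04,
        9.07570798e+01, -2.16684348e+00]), 'joint_velocities': array([ 0.01628969,  0.10034126, -0.02625253, -0.03618321,  0.05656013,
        0.00671073]), 'joint_torque': array([-4.60265037e-04, -7.21291995e+01, -6.22600865e+01,  7.79951946e-02,
        2.42589932e-02, -1.06500332e-05]), 'ee_pos': array([0.26078869, 0.622378  , 0.23190391]), 'eef_rot': array([[-9.22313615e-01,  3.86441920e-01, -4.87426443e-04],
       [ 3.86442225e-01,  9.22313002e-01, -1.06416765e-03],
       [ 3.83207576e-05, -1.16985847e-03, -9.99999315e-01]]), 'wrist_force': array([-0.09264769,  0.1266583 ,  0.08620349]), 'wrist_torque': array([-0.00289387, -0.03826022, -0.00295915]), 'grip_force': 0.0, 'gripper_width': 0.09295523819365878}
scene [ 1.41825983 -0.55101746  0.87058196] [[ 0.50201295  0.51939792 -0.69152642]
 [ 0.86485665 -0.29922826  0.4030948 ]
 [ 0.00244235 -0.80043004 -0.59942121]]
module_mid 0.55 [388. 232.] [0.516 0.213 0.062]
module_mid 0.43 [332. 289.] [ 0.623 -0.056  0.023]
module_mi
[... 1580 characters left out ...]
7  0.007]
knob 0.59 [455. 259.] [ 0.551 -0.34   0.169]
lever_pivot 0.61 [441. 257.] [ 0.558 -0.336  0.079]
pivot 0.83 [271. 197.] [0.688 0.071 0.08 ]
pivot 0.59 [221. 350.] [0.323 0.178 0.059]
handle_post 0.72 [267. 238.] [0.589 0.075 0.114]
handle_post 0.71 [222. 385.] [0.249 0.166 0.089]
handle_hole 0.64 [266. 218.] [0.639 0.081 0.074]
handle_hole 0.51 [217. 365.] [ 0.274  0.2   -0.003]
tab_hole 0.83 [206. 356.] [0.305 0.218 0.042]
tab_hole 0.74 [253. 200.] [0.683 0.117 0.061]
tab_hole 0.74 [201. 271.] [0.508 0.234 0.065]
stand 0.6 [252. 200.] [0.682 0.118 0.061]
stand 0.57 [198. 272.] [0.505 0.241 0.058]
flux 0.8 [323. 166.] [ 0.768 -0.049  0.072]
flux 0.39 [269. 217.] [0.64  0.075 0.077]
```

View pics/scene0.png

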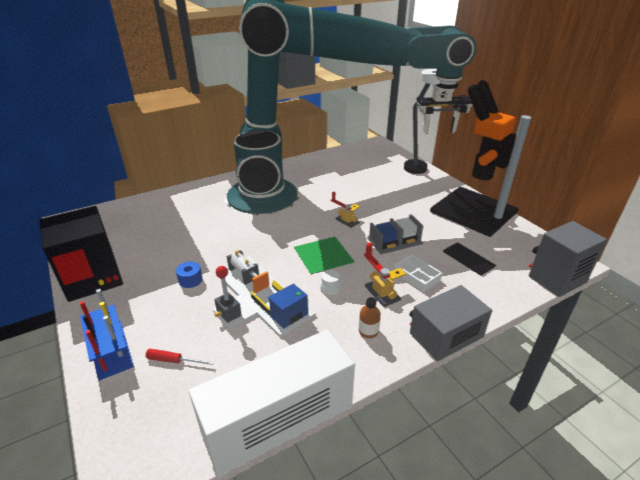

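View pics/top0.png

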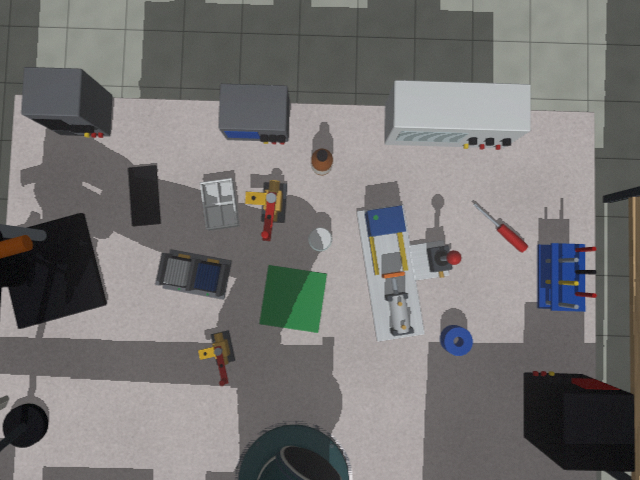

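The top view shows the stand at about (195,275) with the blue module in its right bay at (209,277). The mat is at (293,299), the jig at about (390,270) with its socket at (385,220), and the knob at (453,258). The larger isolator is at (271,197) with its post at (267,238). The smaller isolator at (220,350) is the decoy.

```bash
cat >> h.py <<'E'
def cloud(P):
    z=P["range_z"];v,u=np.mgrid[:480,:640];K=np.array(P["intrinsics"])
    c=np.stack([(u-K[0,2])/K[0,0]*z,(v-K[1,2])/K[1,1]*z,z],-1)
    return c@np.array(P["rotation"]).T+np.array(P["xyz"]),cv2.cvtColor(P["frame"],cv2.COLOR_BGR2HSV)
def rect(X,m,name=""):
    m=cv2.morphologyEx(m.astype(np.uint8),cv2.MORPH_OPEN,np.ones((2,2)))
    n,l,s,_=cv2.connectedComponentsWithStats(m)
    if n<2: print(name,"none");return
    k=1+np.argmax(s[1:,4]);p=X[l==k];(c,w,a)=cv2.minAreaRect((p[:,:2]*1000).astype(np.float32))
    print(name,len(p),"c",np.round(c,1),"size",np.round(w,1),"ang",round(a,1),"zmed",np.round(np.median(p[:,2])*1000,1),"mean",np.round(p.mean(0)*1000,1));return p
def win(X,x0,x1,y0,y1,z0=-1,z1=2):
    return (X[...,0]>x0)&(X[...,0]<x1)&(X[...,1]>y0)&(X[...,1]<y1)&(X[...,2]>z0)&(X[...,2]<z1)
E
cat > m.py <<'E'
from h import *
for c in("top","scene"):
    P=bot.get_image(c);X,H=cloud(P);h,s,v=H[...,0],H[...,1],H[...,2];print(c)
    blue=(h>100)&(h<130)&(s>110)
    rect(X,win(X,.42,.58,.12,.36,.01,.1),"stand")
    rect(X,win(X,.42,.58,.12,.36,.055,.075)&blue,"blue sink")
    rect(X,win(X,.42,.58,.12,.36,.057,.064),"sinks?")
    rect(X,(h>45)&(h<75)&(s>100)&win(X,.3,.6,-.15,.15),"mat")
    J=(.33,.75,-.33,-.1)
    rect(X,win(X,*J,.006,.018),"jigplate")
    rect(X,win(X,*J,.07,.095)&blue,"socket")
    rect(X,win(X,*J,.015,.05)&(h>20)&(h<35)&(s>120),"rails")
    rect(X,win(X,*J,.05,.075)&(h>4)&(h<20)&(s>150),"pusher")
    red=((h<5)|(h>174))&(s>140)
    rect(X,win(X,.48,.65,-.42,-.27,.13,.19)&red,"knob")
    I=(.54,.76,0,.16)
    rect(X,win(X,*I,.105,.125)&red,"post top")
    rect(X,win(X,*I,.066,.09)&red,"bar")
    rect(X,win(X,*I,.04,.07)&(h>18)&(h<35)&(s>120),"tab")
E
python3 m.py
```

```text
top
stand 2212 c [488.7 159.5] size [398.5  94.9] ang 85.6 zmed 59.1 mean [500.  254.   56.2]
blue sink 115 c [493.2 208.3] size [15.6 55.2] ang 82.5 zmed 58.2 mean [491.5 208.3  57.3]
sinks? 32 c [503.3 293.1] size [17.9 21.1] ang 79.4 zmed 60.9 mean [504.  294.5  60.4]
mat 3462 c [447.8  12.6] size [147.4 157.9] ang 83.2 zmed 2.3 mean [443.8  12.7   7.4]
jigplate 4401 c [ 501.7 -218.4] size [312.6 280.2] ang 56.1 zmed 11.6 mean [ 503.5 -235.9   15.9]
socket 866 c [ 610.  -144.5] size [ 76.3 259.8] ang 24.9 zmed 80.5 mean [ 637.8 -205.6   82.3]
rails 163 c [ 569.6 -256.5] size [91.9 14.1] ang 10.7 zmed 29.3 mean [ 569.2 -254.8   27.1]
pusher 67 c [ 511.2 -235. ] size [10.7 51.3] ang 9.6 zmed 65.2 mean [ 511.4 -232.4   52.1]
knob 110 c [ 551.5 -367.9] size [19.4 79.4] ang 1.8 zmed 168.2 mean [ 551.  -346.8  150.1]
post top 43 c [595.7  77.4] size [11.  14.2] ang 88.2 zmed 112.8 mean [595.6  77.4 108.4]
bar 206 c [585.3  33.9] size [193.2  53.3] ang 34.5 zmed 75.0 mean [639.4  72.9  73.8]
tab 249 c [625.3  31.3] size [249.   61.2] ang 49.1 zmed 59.5 mean [686.  106.4  61.8]
scene
stan
[... 402 characters left out ...]
[ 219.5 1074.9] ang 75.8 zmed 12.2 mean [ 563.8 -261.3   14.4]
socket 588 c [1021.5 -347.7] size [ 95.6 886.4] ang 69.0 zmed 80.7 mean [ 653.3 -208.3   82.1]
rails 61 c [ 578.5 -253.9] size [95.2  6.6] ang 8.4 zmed 30.9 mean [ 577.6 -254.    29. ]
pusher 99 c [ 517.5 -227.3] size [10.5 46.8] ang 6.7 zmed 57.2 mean [ 518.6 -227.4   57.2]
knob 97 c [ 564.6 -341.2] size [16.9 24.8] ang 0.9 zmed 163.9 mean [ 565.8 -342.5  162.9]
post top 25 c [603.1  79.3] size [12.1 12.4] ang 59.6 zmed 112.5 mean [603.5  78.8 111.5]
bar 115 c [1019.4 -218.5] size [  45.  1037.6] ang 52.7 zmed 76.7 mean [643.1  68.5  83.9]
tab 333 c [1009.8 -221.2] size [  92.4 1046. ] ang 46.0 zmed 53.0 mean [698.9  83.4  52.3]
```

```bash
cat > go.py <<'E'
# usage: go.py x y z(tip... TCP) azimuth_of_tool_y  -> row numbers
import sys
from h import *
from scipy.spatial.transform import Rotation as Ro
def rows(pos,az):
    s=bot.get_state();R=np.array(s["eef_rot"]);a=np.radians(az)
    y=np.array([np.cos(a),np.sin(a),0]);z=np.array([0,0,-1.]);T=np.stack([np.cross(y,z),y,z],1)
    d=R.T@(np.array(pos)-s["ee_pos"])/.25;w=Ro.from_matrix(R.T@T).as_rotvec()/np.pi
    print("turn",np.round(w,4),"shift",np.round(d,4),"t",s["t"],"at",np.round(s["ee_pos"],4),"j",np.round(s["joints"]),"w",round(s["gripper_width"],4),"F",np.round(s["wrist_force"],1))
if __name__=="__main__": v=list(map(float,sys.argv[1:]));rows(v[:3],v[3])
E
python3 go.py .48 .22 .33 -10
python3 -c "
from h import *
P=bot.get_image('wrist');s=bot.get_state();R=s['eef_rot'];print(R.T@(P['xyz']-s['ee_pos']),R.T@P['rotation'],P['intrinsics'])"
```

```text
turn [-0.     -0.      0.4292] shift [-1.4307 -1.1464 -0.3895] t 1.5 at [0.2609 0.6226 0.2326] j [65.  7. 83.  0. 91. -2.] w 0.0931 F [0.2 0.3 0.1]
[ 0.08045674 -0.00055001 -0.1515803 ] [[-3.71910614e-04 -9.59046539e-01 -2.83248298e-01]
 [ 9.99999585e-01 -1.21122846e-04 -9.02911035e-04]
 [ 8.31625863e-04 -2.83248516e-01  9.59046186e-01]] [[352.99336307   0.         321.23757001]
 [  0.         352.99336307 235.91569713]
 [  0.           0.           1.        ]]
```

```bash
python3 -m pendant '[[0,0,0.215,-0.75,-0.6,-0.39,1],[0,0,0.215,-0.75,-0.6,-0.39,1],[0,0,0.215,-0.75,-0.6,-0.39,1],[0,0,0.215,-0.75,-0.6,-0.39,1],[0,0,0.215,-0.75,-0.6,-0.39,1],[0,0,0.43,-0.99,-0.99,-0.39,1],[0,0,0.43,-0.99,-0.99,-0.39,1],[0,0,0.43,-0.99,-0.99,-0.39,1],[0,0,0.43,-0.99,-0.99,-0.39,1],[0,0,0.43,-0.99,-0.99,-0.39,1]]'
python3 go.py .48 .22 .33 -10
python3 - <<'E'
from h import *
P=bot.get_image("wrist");cv2.imwrite("pics/w1.png",P["frame"])
for n in"module_mid spare_mid stand mat_mid pivot handle_post tab_hole handle_hole".split():
    for l in bot.landmark_of(P,n)[:2]:
        print(n,round(l["p"],2),np.round(l["location"]),np.round(pt(P,l["location"],z={"module_mid":.036,"spare_mid":.036,"mat_mid":.003,"stand":0,"pivot":.074,"handle_post":.1,"tab_hole":.06,"handle_hole":.076}[n]),4))
E
```

```text
t: 2.55
ee_pos: [0.3937, 0.2977, 0.3306]
eef_rot: [[0.183, 0.983, 0.001], [0.983, -0.183, 0.001], [0.001, 0.001, -1.0]]
wrist_force: [0.2, 1.3, -1.2]
gripper_width: 0.0929
grip_force: 0.0
turn [ 0.0002 -0.0002 -0.0032] shift [-0.2424  0.3963  0.0025] t 2.55 at [0.3937 0.2977 0.3306] j [ 34. -17.  95.   0. 101.  45.] w 0.0929 F [ 0.2  1.3 -1.2]
module_mid 0.63 [576. 330.] [0.715  0.0402 0.036 ]
module_mid 0.57 [406. 240.] [0.4917 0.2199 0.036 ]
spare_mid 0.76 [406. 181.] [0.4999 0.2967 0.036 ]
stand 0.55 [403. 208.] [0.499  0.2548 0.    ]
stand 0.52 [513. 345.] [0.6431 0.0044 0.    ]
mat_mid 0.93 [387. 359.] [0.4454 0.018  0.003 ]
pivot 0.76 [575. 333.] [0.6874 0.0654 0.074 ]
pivot 0.72 [280. 289.] [0.3207 0.1977 0.074 ]
handle_post 0.76 [511. 344.] [0.5919 0.0834 0.1   ]
handle_post 0.58 [234. 320.] [0.2626 0.1793 0.1   ]
tab_hole 0.86 [569. 292.] [0.6881 0.1176 0.06  ]
tab_hole 0.78 [270. 266.] [0.312  0.2244 0.06  ]
handle_hole 0.86 [258. 298.] [0.2901 0.1909 0.076 ]
handle_hole 0.55 [409. 238.] [0.4875 0.2351 0.076 ]
```

View pics/w1.png

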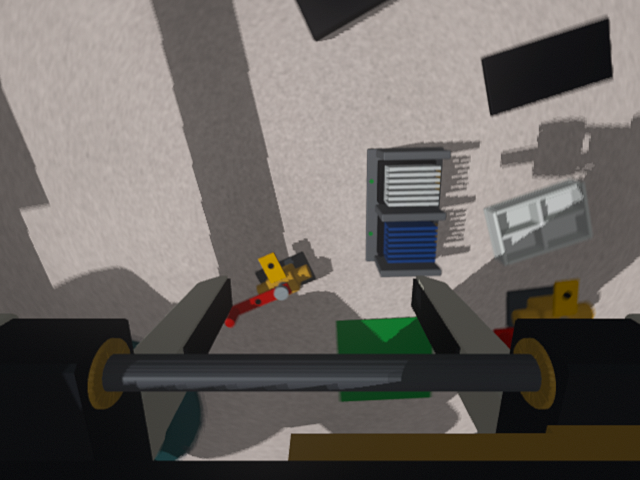

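The stand shows at x 368-443, y 148-275 in pixels, with the blue module at (410,242) and the spare at (411,185). The mat is at about (385,358). I'll go closer to tell which way the plug faces.

```bash
python3 -m pendant '[[0,0,-0.003,-0.1,0.2,0.1,1],[0,0,-0.003,-0.2,0.35,0.2,1],[0,0,-0.003,-0.26,0.43,0.4,1],[0,0,-0.003,-0.26,0.43,0.5,1],[0,0,-0.003,-0.26,0.43,0.5,1],[0,0,-0.003,-0.26,0.43,0.5,1],[0,0,-0.003,-0.26,0.43,0.5,1],[0,0,-0.003,-0.26,0.43,0.5,1],[0,0,-0.003,-0.26,0.43,0.5,1],[0,0,-0.003,-0.26,0.43,0.5,1]]'
cat > w.py <<'E'
import sys
from h import *
Z=dict(module_mid=float(sys.argv[2]) if len(sys.argv)>2 else .036,spare_mid=.036,mat_mid=.003,stand=0,pivot=.074,handle_post=.1,tab_hole=.06,handle_hole=.076,load=.04,home=.04,knob=.157,lever_pivot=.062)
P=bot.get_image("wrist");cv2.imwrite(sys.argv[1],P["frame"]);np.savez("P.npz",**{k:P[k] for k in P})
for n in sys.argv[3:]:
    for l in bot.landmark_of(P,n)[:2]:
        print(n,round(l["p"],2),np.round(l["location"]),np.round(pt(P,l["location"],z=Z[n]),4))
E
python3 w.py pics/w2.png .036 module_mid spare_mid stand
python3 go.py .492 .22 .2 -10
```

```text
t: 4.0
ee_pos: [0.4879, 0.2161, 0.206]
eef_rot: [[0.166, 0.986, 0.001], [0.986, -0.166, 0.0], [0.001, 0.001, -1.0]]
wrist_force: [-0.5, 0.2, -0.1]
gripper_width: 0.0929
grip_force: 0.0
module_mid 0.59 [326. 209.] [0.4925 0.2254 0.036 ]
spare_mid 0.96 [322. 128.] [0.5006 0.2969 0.036 ]
stand 0.71 [326. 171.] [0.4974 0.2561 0.    ]
turn [ 0.     -0.      0.0023] shift [0.0194 0.0135 0.0211] t 4.2 at [0.4879 0.2158 0.2053] j [ 21. -11. 102.  -0.  89.  31.] w 0.0931 F [ 0.8 -0.2 -0.4]
```

View pics/w2.png

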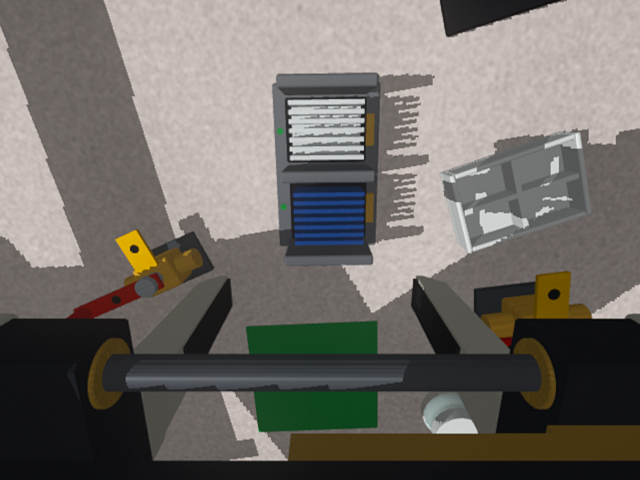

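The brass plugs show on the right side at (370,130) and (370,208), so the stand's +x points to world +x. The blue sink spans x 292-366 and y 186-245 in pixels.

```bash
cat > sink.py <<'E'
import sys
from h import *
z=float(sys.argv[1]);P=np.load("P.npz");H=cv2.cvtColor(P["frame"],cv2.COLOR_BGR2HSV);h,s,v=cv2.split(H)
x0,x1,y0,y1=map(int,sys.argv[2:6])
def fit(m,name):
    w=np.zeros_like(m);w[y0:y1,x0:x1]=m[y0:y1,x0:x1]
    m=cv2.morphologyEx(w.astype(np.uint8),cv2.MORPH_CLOSE,np.ones((9,9)))
    c=max(cv2.findContours(m,cv2.RETR_EXTERNAL,cv2.CHAIN_APPROX_NONE)[0],key=cv2.contourArea)[:,0]
    w=np.array([pt(P,u,z=z)[:2]*1000 for u in c],np.float32);print(name,cv2.minAreaRect(w),"px",c.min(0),c.max(0))
fit((h>105)&(h<128)&(s>120)&(v>50),"blue")
if len(sys.argv)>6: fit((s<40)&(v>120),"alu")
E
python3 sink.py .064 285 372 90 250 1
python3 - <<'E'
from h import *
P=bot.get_image("top")
for n in["mat_mid"]:
  print([ (np.round(pt(P,l["location"],z=.003),4),l["p"]) for l in bot.landmark_of(P,n)[:2]])
f=P["frame"];H=cv2.cvtColor(f,cv2.COLOR_BGR2HSV);m=cv2.inRange(H,(45,80,30),(80,255,255))
c=max(cv2.findContours(m,0,1)[0],key=cv2.contourArea)[:,0];print("mat",cv2.minAreaRect(np.array([pt(P,u,z=.003)[:2]*1000 for u in c],np.float32)))
E
```

```text
blue ((494.0489501953125, 224.58819580078125), (50.879947662353516, 60.37604522705078), 81.38774871826172) px [293 186] [364 245]
alu ((503.3970031738281, 294.5395812988281), (46.301414489746094, 60.21816635131836), 81.21221160888672) px [288  99] [364 160]
[(array([0.4446, 0.0125, 0.003 ]), 0.63)]
mat ((446.3377685546875, 15.711227416992188), (147.1268310546875, 148.46804809570312), 83.16764068603516)
```

```bash
python3 go.py .4924 .2224 .0465 -8.7
```

```text
turn [-0.     0.    -0.005] shift [0.0294 0.0135 0.6346] t 4.3 at [0.4879 0.2157 0.2052] j [ 21. -11. 102.  -0.  89.  31.] w 0.0928 F [ 0.3  0.6 -0.2]
```

```bash
python3 -m pendant '[[0,0,-0.005,0.0294,0.0135,0.1,1],[0,0,-0.005,0.0294,0.0135,0.25,1],[0,0,-0.005,0.0294,0.0135,0.4,1],[0,0,-0.005,0.0294,0.0135,0.5,1],[0,0,-0.005,0.0294,0.0135,0.58,1],[0,0,-0.005,0.0294,0.0135,0.62,1],[0,0,-0.005,0.0294,0.0135,0.635,1],[0,0,-0.005,0.0294,0.0135,0.635,1],[0,0,-0.005,0.0294,0.0135,0.635,1],[0,0,-0.005,0.0294,0.0135,0.635,0]]'; python3 go.py .4924 .2224 .0465 -8.7
```

```text
t: 5.3
ee_pos: [0.4929, 0.2226, 0.0474]
eef_rot: [[0.151, 0.989, 0.001], [0.989, -0.151, 0.001], [0.001, 0.001, -1.0]]
wrist_force: [-0.6, 0.1, -0.7]
gripper_width: 0.0881
grip_force: 0.0
turn [ 0.0004 -0.0002  0.    ] shift [-0.0011 -0.0019  0.0037] t 5.3 at [0.4929 0.2226 0.0474] j [ 22.  -4. 111.   0.  73.  30.] w 0.0881 F [-0.6  0.1 -0.7]
```

```bash
python3 -m pendant '[[0,0,0,0,0,0,0],[0,0,0,0,0,0,0],[0,0,0,0,0,0,0],[0,0,0,0,0,0,0],[0,0,0,0,0,0,0],[0,0,0,0,0,0,0],[0,0,0,0,0,0,0],[0,0,0,0,0,-0.03,0],[0,0,0,0,0,-0.08,0],[0,0,0,0,0,-0.15,0]]'; python3 go.py .4463 .0157 .12 -8.7
```

```text
t: 6.3
ee_pos: [0.4919, 0.2223, 0.0842]
eef_rot: [[0.151, 0.989, -0.002], [0.989, -0.151, -0.001], [-0.001, -0.002, -1.0]]
wrist_force: [0.4, 0.1, -3.1]
gripper_width: 0.0595
grip_force: 30.0
turn [-0.0005  0.0002  0.    ] shift [-0.8444 -0.0554 -0.1424] t 6.3 at [0.4919 0.2223 0.0842] j [ 22.  -6. 109.   0.  77.  30.] w 0.0595 F [ 0.4  0.1 -3.1]
```

```bash
python3 -m pendant '[[0,0,0,0,0,-0.1,0],[0,0,0,0,0,-0.19,0],[0,0,0,-0.06,0,-0.19,0],[0,0,0,-0.18,-0.01,-0.19,0],[0,0,0,-0.34,-0.02,-0.19,0],[0,0,0,-0.5,-0.04,-0.19,0],[0,0,0,-0.66,-0.05,-0.16,0],[0,0,0,-0.78,-0.055,-0.1,0],[0,0,0,-0.84,-0.055,-0.05,0],[0,0,0,-0.844,-0.055,0,0]]'; python3 go.py .4463 .0157 .0435 -8.7
```

```text
t: 7.3
ee_pos: [0.446, 0.014, 0.0828]
eef_rot: [[0.154, 0.988, -0.001], [0.988, -0.154, -0.0], [-0.0, -0.0, -1.0]]
wrist_force: [-1.0, -0.1, -2.6]
gripper_width: 0.0601
grip_force: 30.0
turn [-0.0001  0.0001 -0.0008] shift [0.0071 0.0002 0.1573] t 7.3 at [0.446  0.014  0.0828] j [ -1. -19. 120.  -0.  79.   7.] w 0.0601 F [-1.  -0.1 -2.6]
```

Lower gently, settle, then open.

```bash
python3 -m pendant '[[0,0,0,0.005,0,0.04,0],[0,0,0,0.005,0,0.08,0],[0,0,0,0.005,0,0.115,0],[0,0,0,0.005,0,0.135,0],[0,0,0,0.005,0,0.147,0],[0,0,0,0.005,0,0.155,0],[0,0,0,0.005,0,0.16,0],[0,0,0,0.005,0,0.162,0],[0,0,0,0.005,0,0.162,0],[0,0,0,0.005,0,0.162,0]]'; python3 go.py .4463 .0157 .042 -8.7
```

```text
t: 8.3
ee_pos: [0.4472, 0.0171, 0.0436]
eef_rot: [[0.151, 0.989, 0.0], [0.989, -0.151, -0.0], [0.0, 0.0, -1.0]]
wrist_force: [-0.2, -0.2, -2.8]
gripper_width: 0.0603
grip_force: 30.0
turn [ 0.0001 -0.      0.    ] shift [-0.0062 -0.0028  0.0064] t 8.3 at [0.4472 0.0171 0.0436] j [ -1. -16. 122.  -0.  74.   8.] w 0.0603 F [-0.2 -0.2 -2.8]
```

```bash
python3 -m pendant '[[0,0,0,0,0,0.003,0],[0,0,0,0,0,0.005,0],[0,0,0,0,0,0.006,0],[0,0,0,0,0,0.006,0],[0,0,0,0,0,0.006,1],[0,0,0,0,0,0.006,1],[0,0,0,0,0,0.006,1],[0,0,0,0,0,0.006,1],[0,0,0,0,0,0.006,1],[0,0,0,0,0,0.006,1]]'; python3 go.py .4463 .0157 .13 -98.7
```

```text
t: 9.3
ee_pos: [0.4472, 0.0171, 0.0419]
eef_rot: [[0.151, 0.989, 0.0], [0.989, -0.151, -0.0], [-0.0, 0.0, -1.0]]
wrist_force: [0.5, -0.0, -0.0]
gripper_width: 0.0928
grip_force: 0.0
turn [ 0.  -0.   0.5] shift [-0.0062 -0.0025 -0.3523] t 9.3 at [0.4472 0.0171 0.0419] j [ -1. -16. 122.  -0.  74.   8.] w 0.0928 F [ 0.5 -0.  -0. ]
```

```bash
python3 -m pendant '[[0,0,0,0,0,-0.1,1],[0,0,0,0,0,-0.3,1],[0,0,0.1,0,0,-0.5,1],[0,0,0.5,0,0,-0.6,1],[0,0,0.5,0,0,-0.7,1],[0,0,0.5,0,0,-0.7,1],[0,0,0.5,0,0,-0.7,1],[0,0,0.5,0,0,-0.7,1],[0,0,0.5,0,0,-0.7,1],[0,0,0.5,0,0,-0.7,1]]'; python3 w.py pics/w3.png .031 module_mid mat_mid load home; python3 sink.py .059 200 440 0 330; python3 go.py .4463 .0157 .13 -98.7
```

```text
t: 10.3
ee_pos: [0.4471, 0.0172, 0.2169]
eef_rot: [[0.977, 0.211, 0.0], [0.211, -0.977, 0.0], [0.0, -0.0, -1.0]]
wrist_force: [-0.5, -0.1, 0.3]
gripper_width: 0.0932
grip_force: 0.0
module_mid 0.61 [322. 212.] [0.4486 0.0172 0.031 ]
module_mid 0.26 [21. 88.] [0.5021 0.3017 0.031 ]
mat_mid 0.56 [321. 216.] [0.4381 0.0154 0.003 ]
load 0.76 [602. 152.] [ 0.5589 -0.2188  0.04  ]
home 0.69 [606. 131.] [ 0.5763 -0.2149  0.04  ]
blue ((447.75299072265625, 17.447132110595703), (45.55097961425781, 63.004966735839844), 80.40806579589844) px [287 179] [356 258]
turn [-0.     -0.      0.1195] shift [-0.0046  0.0049  0.3476] t 10.55 at [0.4471 0.0172 0.2169] j [ -1. -23. 110.   0.  92.  76.] w 0.0931 F [-0.2 -0.2 -0.2]
```

View pics/w3.png

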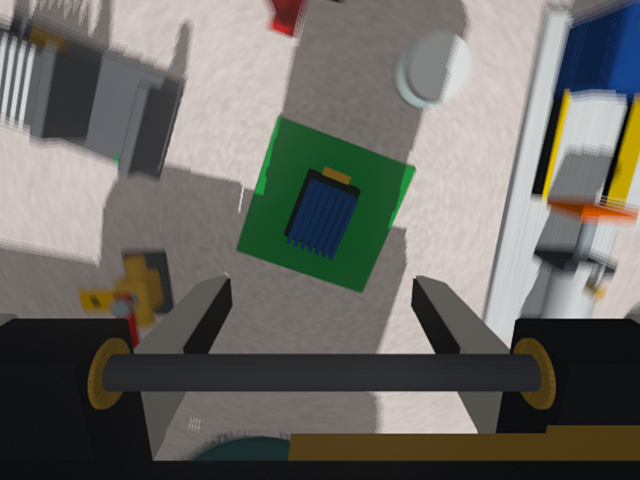

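The module stands upright on the mat, with the sink at (322,215) and the plug pointing to the upper right at (336,177). Next I take it across its width.

```bash
python3 -m pendant '[[0,0,0.05,0,0,0.05,1],[0,0,0.095,0,0,0.2,1],[0,0,0.119,0,0.002,0.38,1],[0,0,0.119,0,0.002,0.52,1],[0,0,0.119,0,0.002,0.62,1],[0,0,0.119,0,0.002,0.67,1],[0,0,0.119,0,0.002,0.693,1],[0,0,0.119,0,0.002,0.694,1],[0,0,0.119,0,0.002,0.694,1],[0,0,0.119,0,0.002,0.694,1]]'; python3 go.py .4475 .0172 .043 -98.7
python3 - <<'E'
from h import *
# jig from the top camera, planes at known heights
P=bot.get_image("top");H=cv2.cvtColor(P["frame"],cv2.COLOR_BGR2HSV)
def f(n,lo,hi,box,z):
    m=np.zeros((480,640),np.uint8);x0,x1,y0,y1=box;m[y0:y1,x0:x1]=cv2.inRange(H,lo,hi)[y0:y1,x0:x1]
    for c in sorted(cv2.findContours(m,0,1)[0],key=cv2.contourArea)[::-1][:2]:
        r=cv2.minAreaRect(np.array([pt(P,u,z=z)[:2]*1000 for u in c[:,0]],np.float32));print(n,np.round(r[0],1),np.round(r[1],1),round(r[2],1))
f("socket",(105,120,40),(128,255,255),(360,410,200,240),.081)
f("rails",(18,110,60),(35,255,255),(360,420,225,285),.033)
f("pusher",(5,150,90),(17,255,255),(375,415,260,285),.067)
f("knob",(0,150,60),(6,255,255),(440,470,245,275),.157)
for n,z in dict(load=.04,home=.04,knob=.157,lever_pivot=.062).items():
    print(n,[(round(l["p"],2),np.round(pt(P,l["location"],z=z),4)) for l in bot.landmark_of(P,n)[:2]])
E
```

```text
t: 11.55
ee_pos: [0.4479, 0.0167, 0.0446]
eef_rot: [[0.988, -0.154, 0.002], [-0.154, -0.988, -0.0], [0.002, -0.0, -1.0]]
wrist_force: [-0.1, -1.0, -0.5]
gripper_width: 0.0928
grip_force: 0.0
turn [-0.0001 -0.0006 -0.0008] shift [-0.0018 -0.0019  0.0064] t 11.55 at [0.4479 0.0167 0.0446] j [ -1. -16. 122.  -0.  74.  98.] w 0.0928 F [-0.1 -1.  -0.5]
socket [ 640.6 -202.7] [60.7 82.5] 10.3
rails [ 571.3 -251.2] [92.6 12. ] 10.2
rails [ 559.  -181.3] [92.9  9.5] 10.3
pusher [ 513.5 -225.3] [ 8.4 46.6] 9.8
knob [ 553.1 -342.4] [19.7 26.5] 1.7
load [(0.81, array([ 0.5533, -0.2219,  0.04  ])), (0.48, array([ 0.5859, -0.2215,  0.04  ]))]
home [(0.67, array([ 0.5802, -0.211 ,  0.04  ]))]
knob [(0.6, array([ 0.5557, -0.3419,  0.157 ])), (0.42, array([0.6693, 0.3421, 0.157 ]))]
lever_pivot [(0.87, array([ 0.5596, -0.3415,  0.062 ]))]
```

```bash
python3 -m pendant '[[0,0,0,0,0,0.003,0],[0,0,0,0,0,0.003,0],[0,0,0,0,0,0.003,0],[0,0,0,0,0,0.003,0],[0,0,0,0,0,0.003,0],[0,0,0,0,0,0.003,0],[0,0,0,0,0,0.003,0],[0,0,0,0,0,0.003,0],[0,0,0,0,0,0.003,0],[0,0,0,0,0,-0.04,0]]'; python3 go.py .5593 -.2172 .125 -79.8
```

```text
t: 12.8
ee_pos: [0.4463, 0.0167, 0.0524]
eef_rot: [[0.988, -0.154, -0.003], [-0.154, -0.988, -0.0], [-0.003, 0.0, -1.0]]
wrist_force: [0.1, 0.3, -2.4]
gripper_width: 0.0457
grip_force: 30.0
turn [-0.      0.0008 -0.1059] shift [ 0.5899  0.8548 -0.2916] t 12.8 at [0.4463 0.0167 0.0524] j [ -1. -17. 122.  -0.  75.  98.] w 0.0457 F [ 0.1  0.3 -2.4]
```

```bash
python3 -m pendant '[[0,0,0,0,0,-0.15,0],[0,0,0,0.03,0.05,-0.3,0],[0,0,-0.02,0.1,0.15,-0.35,0],[0,0,-0.045,0.2,0.29,-0.35,0],[0,0,-0.07,0.31,0.45,-0.35,0],[0,0,-0.09,0.42,0.61,-0.35,0],[0,0,-0.1059,0.51,0.74,-0.35,0],[0,0,-0.1059,0.57,0.82,-0.35,0],[0,0,-0.1059,0.59,0.855,-0.35,0],[0,0,-0.1059,0.59,0.855,-0.35,0]]'; python3 w.py pics/w4.png .13 knob load home lever_pivot; python3 go.py .5593 -.2172 .08 -79.8
```

```text
t: 13.8
ee_pos: [0.5599, -0.2179, 0.1409]
eef_rot: [[0.984, 0.176, -0.001], [0.176, -0.984, 0.0], [-0.001, -0.0, -1.0]]
wrist_force: [-0.9, 0.6, -3.9]
gripper_width: 0.0455
grip_force: 30.0
turn [ 0.     -0.0001  0.0003] shift [-0.0027  0.0034  0.245 ] t 14.05 at [ 0.5598 -0.2162  0.1413] j [-24.  -0.  98.   0.  82.  56.] w 0.0461 F [ 0.4 -0.8 -2.5]
```

View pics/w4.png

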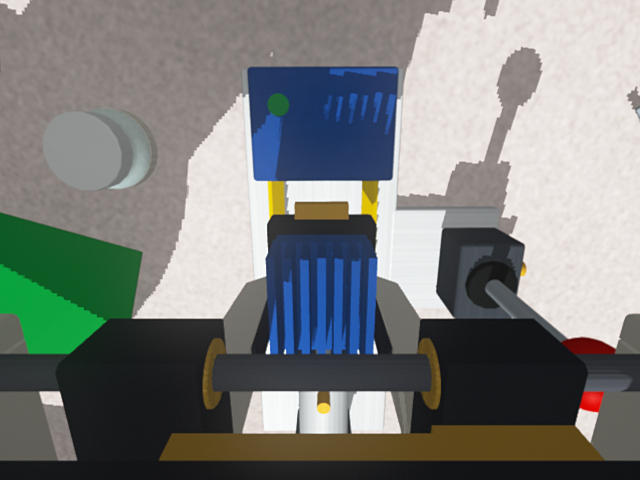

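The module is held with its plug at (321,210) facing the blue socket, whose face edge is at row 180. The yellow guides are at x≈277 and x≈370. I'll check the lateral fit from this view.

```bash
python3 - <<'E'
from h import *
P=np.load("P.npz");H=cv2.cvtColor(P["frame"],cv2.COLOR_BGR2HSV)
s=bot.get_state();R=s["eef_rot"];t=s["ee_pos"]
def f(n,lo,hi,box,z):
    m=np.zeros((480,640),np.uint8);x0,x1,y0,y1=box;m[y0:y1,x0:x1]=cv2.inRange(H,lo,hi)[y0:y1,x0:x1]
    c=max(cv2.findContours(m,0,1)[0],key=cv2.contourArea)[:,0]
    w=np.array([R.T@(pt(P,u,z=z)-t)*1000 for u in c])
    print(n,"tool x,y min",np.round(w[:,:2].min(0),1),"max",np.round(w[:,:2].max(0),1),"px",c.min(0),c.max(0))
f("socket top",(105,80,30),(128,255,255),(240,410,60,200),.081)
f("railL",(18,110,60),(35,255,255),(255,300,180,215),.033)
f("railR",(18,110,60),(35,255,255),(345,395,180,215),.033)
u0=t[2]-.040
f("plug",(10,110,40),(25,255,255),(285,355,198,222),u0+.014)
f("sink",(105,120,60),(128,255,255),(255,390,230,352),u0+.056)
E
```

```text
socket top tool x,y min [ 49.6 -38.8] max [111.3  43.6] px [248  67] [397 180]
railL tool x,y min [ 17.6 -38.1] max [ 42.5 -26.2] px [268 181] [284 214]
railR tool x,y min [17.5 31.2] max [42.3 43.2] px [361 181] [377 214]
plug tool x,y min [ 34.1 -12.5] max [43.1 15.4] px [294 202] [348 219]
sink tool x,y min [-15.6 -21.4] max [38.1 24.6] px [266 235] [376 351]
```

```bash
python3 -m pendant '[[0,0,0,-0.003,0.002,0.05,0],[0,0,0,-0.007,0.0036,0.12,0],[0,0,0,-0.007,0.0036,0.19,0],[0,0,0,-0.007,0.0036,0.24,0],[0,0,0,-0.007,0.0036,0.28,0],[0,0,0,-0.007,0.0036,0.305,0],[0,0,0,-0.007,0.0036,0.325,0],[0,0,0,-0.007,0.0036,0.34,0],[0,0,0,-0.007,0.0036,0.346,0],[0,0,0,-0.007,0.0036,0.348,0]]'; python3 go.py .5593 -.2172 .0525 -79.8
```

```text
t: 15.05
ee_pos: [0.5586, -0.2185, 0.0541]
eef_rot: [[0.984, 0.177, 0.0], [0.177, -0.984, -0.0], [0.0, 0.0, -1.0]]
wrist_force: [0.7, 1.0, -2.3]
gripper_width: 0.0462
grip_force: 30.0
turn [ 0.0001 -0.0001 -0.0001] shift [ 0.0038 -0.0048  0.0063] t 15.05 at [ 0.5586 -0.2185  0.0541] j [-24.   3. 103.   0.  73.  56.] w 0.0462 F [ 0.7  1.  -2.3]
```

```bash
python3 -m pendant '[[0,0,0,0,0,0.002,0],[0,0,0,0,0,0.004,0],[0,0,0,0,0,0.006,0],[0,0,0,0,0,0.006,0],[0,0,0,0,0,0.006,0],[0,0,0,0,0,0.006,0],[0,0,0,0,0,0.006,0],[0,0,0,0,0,0.006,0],[0,0,0,0,0,0.006,0],[0,0,0,0,0,0.006,0]]'; python3 go.py .5593 -.2172 .0525 -79.8
```

```text
t: 16.05
ee_pos: [0.5585, -0.2184, 0.0524]
eef_rot: [[0.984, 0.177, -0.0], [0.177, -0.984, 0.0], [-0.0, -0.0, -1.0]]
wrist_force: [-0.3, -0.9, -3.5]
gripper_width: 0.0456
grip_force: 30.0
turn [-0.  0. -0.] shift [ 0.0042 -0.0043 -0.0004] t 16.05 at [ 0.5585 -0.2184  0.0524] j [-24.   4. 103.  -0.  73.  56.] w 0.0456 F [-0.3 -0.9 -3.5]
```

```bash
python3 -m pendant '[[0,0,0,0,0,0.001,0],[0,0,0,0,0,0.002,0],[0,0,0,0,0,0.003,0],[0,0,0,0,0,0.004,0],[0,0,0,0,0,0.005,0],[0,0,0,0,0,0.005,0],[0,0,0,0,0,0.005,0],[0,0,0,0,0,0.005,0],[0,0,0,0,0,0.005,0],[0,0,0,0,0,0.005,0]]'; python3 go.py .5593 -.2172 .0525 -79.8
```

```text
t: 17.05
ee_pos: [0.5585, -0.2185, 0.0517]
eef_rot: [[0.984, 0.177, 0.0], [0.177, -0.984, -0.0], [0.0, 0.0, -1.0]]
wrist_force: [-4.7, 1.9, 4.9]
gripper_width: 0.0457
grip_force: 30.0
turn [ 0. -0. -0.] shift [ 0.0041 -0.0044 -0.0032] t 17.05 at [ 0.5585 -0.2185  0.0517] j [-24.   4. 103.  -0.  73.  56.] w 0.0457 F [-4.7  1.9  4.9]
```

Seated: the force on the tool has changed sign. Open, then rise.

```bash
python3 -m pendant '[[0,0,0,0,0,0,1],[0,0,0,0,0,0,1],[0,0,0,0,0,0,1],[0,0,0,0,0,0,1],[0,0,0,0,0,0,1],[0,0,0,0,0,0,1],[0,0,0,0,0,-0.05,1],[0,0,0,0,0,-0.2,1],[0,0,0,0,0,-0.4,1],[0,0,0,0,0,-0.58,1]]'; python3 w.py pics/w5.png .04 module_mid load knob lever_pivot home; python3 go.py .5546 -.342 .157 -79.8
```

```text
t: 18.05
ee_pos: [0.5582, -0.2183, 0.1993]
eef_rot: [[0.984, 0.177, 0.001], [0.177, -0.984, -0.0], [0.001, 0.0, -1.0]]
wrist_force: [0.8, -1.2, -0.3]
gripper_width: 0.0934
grip_force: 0.0
load 0.3 [ 83. 277.] [ 0.4634 -0.0049  0.04  ]
knob 0.81 [517. 306.] [ 0.555  -0.3402  0.157 ]
lever_pivot 0.87 [461. 256.] [ 0.5541 -0.3421  0.062 ]
turn [-0.0002  0.0003 -0.    ] shift [-0.1011  0.4847  0.1531] t 18.35 at [ 0.5581 -0.2183  0.1953] j [-24.  -2.  95.  -0.  87.  56.] w 0.0933 F [ 0.8 -0.3 -0.1]
```

View pics/w5.png

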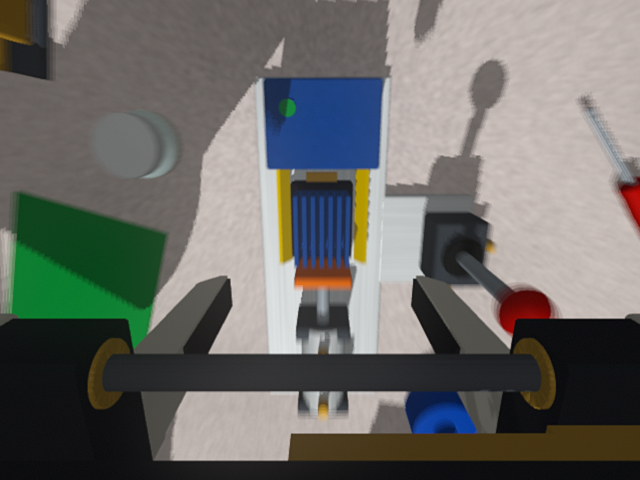

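The module sits between the yellow guides, with its plug at (321,176) short of the socket edge at row 168, and the orange pusher is behind it at row 278. The knob is at (525,311), upright. I'll go behind the knob with the fingers shut.

```bash
python3 go.py .5156 -.3486 .145 -79.8
```

```text
turn [-0.0002  0.0003 -0.    ] shift [-0.2592  0.4831  0.2012] t 18.35 at [ 0.5581 -0.2183  0.1953] j [-24.  -2.  95.  -0.  87.  56.] w 0.0933 F [ 0.8 -0.3 -0.1]
```

```bash
python3 -m pendant '[[0,0,0,-0.07,0.08,-0.05,0],[0,0,0,-0.15,0.2,-0.05,0],[0,0,0,-0.22,0.32,-0.05,0],[0,0,0,-0.26,0.43,-0.05,0],[0,0,0,-0.26,0.483,-0.04,0],[0,0,0,-0.26,0.483,0.05,0],[0,0,0,-0.26,0.483,0.12,0],[0,0,0,-0.26,0.483,0.18,0],[0,0,0,-0.26,0.483,0.2,0],[0,0,0,-0.26,0.483,0.2,0]]'; python3 go.py .555 -.3415 .145 -79.8
```

```text
t: 19.35
ee_pos: [0.5158, -0.3482, 0.1452]
eef_rot: [[0.984, 0.178, -0.001], [0.178, -0.984, 0.001], [-0.001, -0.001, -1.0]]
wrist_force: [0.3, -0.3, 0.2]
gripper_width: 0.0178
grip_force: 0.0
turn [-0.0003  0.0003  0.0002] shift [0.159  0.0014 0.0008] t 19.35 at [ 0.5158 -0.3482  0.1452] j [-36.   2.  95.  -0.  82.  43.] w 0.0178 F [ 0.3 -0.3  0.2]
```

```bash
python3 -m pendant '[[0,0,0,0.02,0,0,0],[0,0,0,0.04,0,0,0],[0,0,0,0.06,0,0,0],[0,0,0,0.08,0,0,0],[0,0,0,0.1,0,0,0],[0,0,0,0.12,0,0,0],[0,0,0,0.14,0,0,0],[0,0,0,0.16,0,0,0],[0,0,0,0.18,0,0,0],[0,0,0,0.2,0,0,0]]'; python3 go.py .555 -.3415 .145 -79.8;  python3 -c "
from h import *
P=bot.get_image('scene');c=P['frame'][180:360,140:380];cv2.imwrite('pics/s6.png',cv2.resize(c,None,fx=3,fy=3,interpolation=2))"
```

```text
t: 20.35
ee_pos: [0.5648, -0.3399, 0.1451]
eef_rot: [[0.984, 0.177, -0.002], [0.177, -0.984, 0.001], [-0.002, -0.001, -1.0]]
wrist_force: [-7.1, -2.9, -4.6]
gripper_width: 0.0007
grip_force: 3.6
turn [-0.0003  0.0006 -0.0001] shift [-0.0396 -0.0005  0.0006] t 20.35 at [ 0.5648 -0.3399  0.1451] j [-33.   7.  91.  -0.  83.  47.] w 0.0007 F [-7.1 -2.9 -4.6]
```

View pics/s6.png

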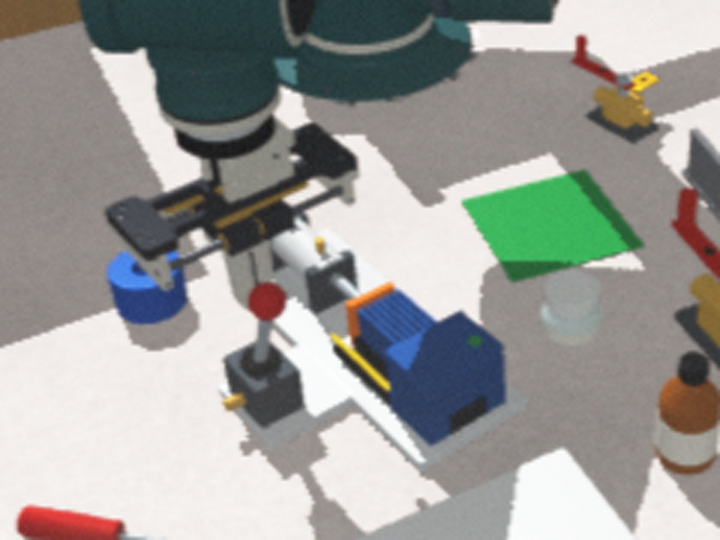

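The fingers lean on the knob at (265,300), and the pusher is behind the module, which is moving into the socket. I'll continue to the stop.

```bash
python3 -m pendant '[[0,0,0,0.015,0,0.005,0],[0,0,0,0.03,0,0.01,0],[0,0,0,0.042,0,0.014,0],[0,0,0,0.05,0,0.016,0],[0,0,0,0.056,0,0.018,0],[0,0,0,0.06,0,0.02,0],[0,0,0,0.062,0,0.02,0],[0,0,0,0.062,0,0.02,0],[0,0,0,0.062,0,0.02,0],[0,0,0,0.062,0,0.02,0]]'; python3 go.py .5554 -.3413 .14 -79.8
```

```text
t: 21.4
ee_pos: [0.5797, -0.3372, 0.1405]
eef_rot: [[0.984, 0.177, -0.002], [0.177, -0.984, 0.001], [-0.002, -0.001, -1.0]]
wrist_force: [-8.2, -1.2, -0.3]
gripper_width: 0.0007
grip_force: 3.9
turn [-0.0003  0.0007 -0.0001] shift [-0.0984 -0.001   0.002 ] t 21.4 at [ 0.5797 -0.3372  0.1405] j [-32.   8.  89.  -0.  82.  47.] w 0.0007 F [-8.2 -1.2 -0.3]
```

```bash
python3 -m pendant '[[0,0,0,0.002,0,0,0],[0,0,0,0.004,0,0,0],[0,0,0,0.006,0,0,0],[0,0,0,0.008,0,0,0],[0,0,0,0.01,0,0,0],[0,0,0,0.01,0,0,0],[0,0,0,0.01,0,0,0],[0,0,0,0.01,0,0,0],[0,0,0,0.01,0,0,0],[0,0,0,0.01,0,0,0]]'; python3 go.py .5554 -.3413 .14 -79.8
```

```text
t: 22.4
ee_pos: [0.5807, -0.3371, 0.1401]
eef_rot: [[0.984, 0.176, -0.006], [0.176, -0.984, 0.001], [-0.005, -0.002, -1.0]]
wrist_force: [-21.6, -1.7, 1.4]
gripper_width: 0.0006
grip_force: 9.7
turn [-0.0005  0.0017 -0.0003] shift [-0.1026 -0.0012  0.0011] t 22.4 at [ 0.5807 -0.3371  0.1401] j [-32.   9.  89.  -0.  83.  48.] w 0.0006 F [-21.6  -1.7   1.4]
```

```bash
Z='' ; python3 -m pendant '[[0,0,0,0,0,0,0],[0,0,0,0,0,0,0],[0,0,0,0,0,0,0],[0,0,0,0,0,0,0],[0,0,0,0,0,0,0],[0,0,0,0,0,0,0],[0,0,0,0,0,0,0],[0,0,0,0,0,0,0],[0,0,0,0,0,0,0],[0,0,0,0,0,0,0]]'; python3 -m pendant '[[0,0,0,0,0,0,0],[0,0,0,0,0,0,0],[0,0,0,0,0,0,0],[0,0,0,0,0,0,0],[0,0,0,0,0,0,0],[0,0,0,0,0,0,0],[0,0,0,0,0,0,0],[0,0,0,0,0,0,0],[0,0,0,0,0,0,0],[0,0,0,0,0,0,0]]'; python3 go.py .5156 -.3486 .145 -79.8
```

```text
t: 23.4
ee_pos: [0.5807, -0.337, 0.1401]
eef_rot: [[0.984, 0.176, -0.006], [0.176, -0.984, 0.001], [-0.006, -0.002, -1.0]]
wrist_force: [-20.7, -2.2, 2.3]
gripper_width: 0.0003
grip_force: 9.7
t: 24.4
ee_pos: [0.5807, -0.337, 0.1401]
eef_rot: [[0.984, 0.176, -0.006], [0.176, -0.984, 0.001], [-0.006, -0.002, -1.0]]
wrist_force: [-21.6, -1.6, 1.0]
gripper_width: -0.0001
grip_force: 9.7
turn [-0.0006  0.0018 -0.0003] shift [-0.2646 -0.0003 -0.0182] t 24.4 at [ 0.5807 -0.337   0.1401] j [-32.   9.  89.  -0.  83.  48.] w -0.0001 F [-21.6  -1.6   1. ]
```

Held for over 2 s with the force steady. Let the lever recentre by following it back, then rise clear.

```bash
python3 -m pendant '[[0,0,0,-0.02,0,0,0],[0,0,0,-0.06,0,-0.01,0],[0,0,0,-0.11,0,-0.02,0],[0,0,0,-0.16,0,-0.02,0],[0,0,0,-0.21,0,-0.02,0],[0,0,0,-0.25,0,-0.02,0],[0,0,0,-0.29,0,-0.02,0],[0,0,0,-0.31,0,-0.1,0],[0,0,0,-0.31,0,-0.25,0],[0,0,0,-0.31,0,-0.42,0]]'
python3 - <<'E'
from h import *
P=bot.get_image("top");H=cv2.cvtColor(P["frame"],cv2.COLOR_BGR2HSV)
cv2.imwrite("pics/t7.png",cv2.resize(P["frame"][150:330,230:480],None,fx=3,fy=3,interpolation=2))
for n,z in dict(module_mid=.04,knob=.157,pivot=.074,handle_post=.1,handle_hole=.076,tab_hole=.062).items():
    print(n,[(round(l["p"],2),np.round(l["location"],1),np.round(pt(P,l["location"],z=z)[:2],4)) for l in bot.landmark_of(P,n)[:2]])
m=cv2.inRange(H,(105,120,40),(128,255,255))[225:275,370:410]
c=max(cv2.findContours(m,0,1)[0],key=cv2.contourArea)[:,0]+[370,225];print("blue",cv2.minAreaRect(np.array([pt(P,u,z=.068)[:2]*1000 for u in c],np.float32)))
E
python3 go.py .55 .08 .25 0
```

```text
t: 25.4
ee_pos: [0.5056, -0.3503, 0.2464]
eef_rot: [[0.984, 0.177, -0.001], [0.177, -0.984, 0.001], [-0.001, -0.001, -1.0]]
wrist_force: [0.6, -0.7, 0.6]
gripper_width: 0.0003
grip_force: 0.0
module_mid [(0.75, array([388.5, 250.8]), array([ 0.571 , -0.2164]))]
knob []
pivot [(0.75, array([453.6, 258.3]), array([ 0.5562, -0.3661])), (0.68, array([271. , 198.9]), array([0.6851, 0.0719]))]
handle_post [(0.72, array([265.4, 235.8]), array([0.5947, 0.0791])), (0.58, array([222.5, 381.2]), array([0.2605, 0.1646]))]
handle_hole [(0.71, array([217.9, 366.2]), array([0.2887, 0.1814]))]
tab_hole [(0.97, array([203.4, 358.7]), array([0.3022, 0.2192])), (0.92, array([251.7, 199.9]), array([0.6831, 0.1196]))]
blue ((576.3082885742188, -213.07199096679688), (58.480403900146484, 45.36687088012695), 11.10615348815918)
turn [-0.0007  0.     -0.4434] shift [ 0.4774 -1.6628 -0.0195] t 25.75 at [ 0.5061 -0.3503  0.2447] j [-37.  -1.  89.   0.  92.  43.] w 0.0002 F [ 0.3 -0.6  0. ]
```

View pics/t7.png

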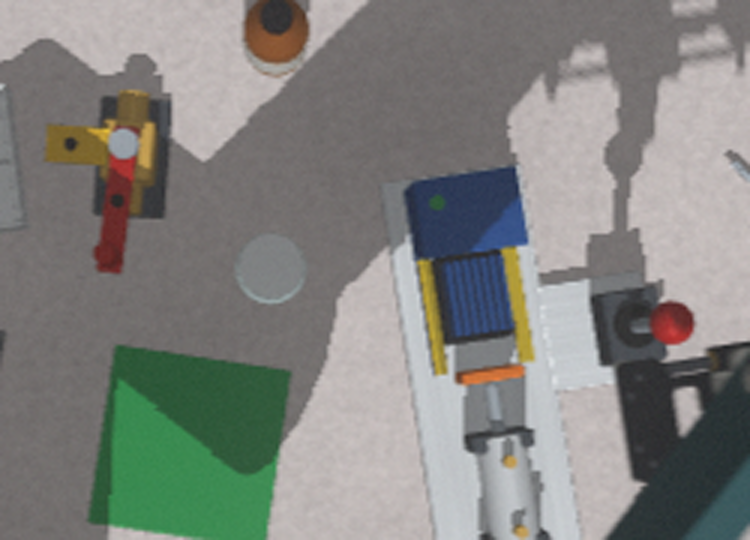

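The module is home against the socket, with its sink at (475,297) touching the blue housing. The pusher is back at (490,375) and the knob is upright at (672,322). The large isolator shows its post at (107,255), pivot at (123,143) and tab hole at (70,143).

```bash
python3 -m pendant '[[0,0,-0.04,0.03,-0.07,0,0],[0,0,-0.08,0.07,-0.18,0,0],[0,0,-0.13,0.12,-0.32,0,0],[0,0,-0.175,0.18,-0.48,0,0],[0,0,-0.22,0.25,-0.64,0,0],[0,0,-0.265,0.31,-0.79,0,0],[0,0,-0.31,0.36,-0.9,0,0],[0,0,-0.355,0.39,-0.97,0,0],[0,0,-0.4,0.4,-0.98,0,0],[0,0,-0.42,0.4,-0.98,0,0]]'; python3 w.py pics/w8.png .04 pivot handle_post tab_hole handle_hole;  python3 go.py .593 .045 .2 -5
```

```text
t: 26.75
ee_pos: [0.5615, -0.0906, 0.2448]
eef_rot: [[0.066, 0.998, -0.002], [0.998, -0.066, 0.0], [0.0, -0.002, -1.0]]
wrist_force: [-0.5, -0.8, 0.1]
gripper_width: 0.0006
grip_force: 0.0
pivot 0.96 [466.  15.] [0.6867 0.07   0.074 ]
tab_hole 0.26 [189. 422.] [ 0.3866 -0.3296  0.06  ]
handle_hole 0.96 [406.  14.] [0.6377 0.073  0.076 ]
handle_hole 0.71 [467.  16.] [0.6866 0.0682 0.076 ]
turn [-0.0003 -0.      0.0037] shift [0.5551 0.0848 0.1821] t 27.0 at [ 0.5614 -0.0918  0.2455] j [-12.  -7.  95.  -0.  92.  -8.] w 0.0003 F [0.5 0.5 0.1]
```

View pics/w8.png

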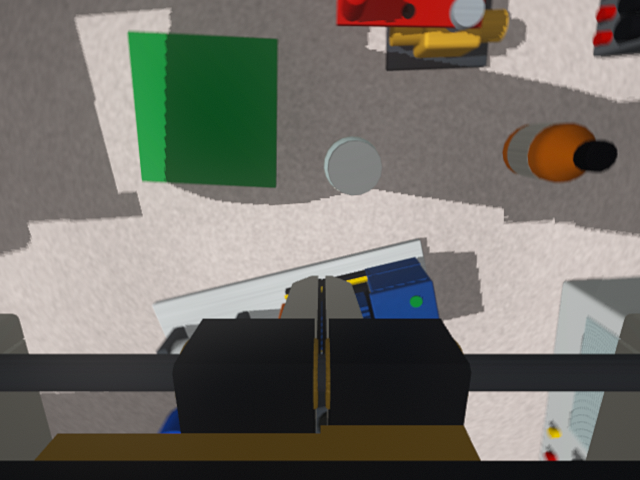

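The handle shows at the top edge, with its hole at (407,12) and pivot at (467,13). I'll move closer behind the post and measure again.

```bash
python3 -m pendant '[[0,0,0.004,0.05,0.01,0,0],[0,0,0.004,0.15,0.02,0,0],[0,0,0.004,0.27,0.04,0,0],[0,0,0.004,0.38,0.06,0,0],[0,0,0.004,0.46,0.075,0,0],[0,0,0.004,0.5,0.08,0,0],[0,0,0.004,0.52,0.083,0,0],[0,0,0.004,0.52,0.083,0,0],[0,0,0.004,0.52,0.083,0,0],[0,0,0.004,0.52,0.083,0,0]]'; python3 w.py pics/w9.png .04 pivot handle_post tab_hole handle_hole;  python3 go.py .593 .045 .098 -5
```

```text
t: 28.0
ee_pos: [0.5917, 0.0357, 0.2462]
eef_rot: [[0.087, 0.996, 0.0], [0.996, -0.087, -0.0], [-0.0, 0.0, -1.0]]
wrist_force: [-0.6, -0.2, -0.1]
gripper_width: 0.0007
grip_force: 0.0
pivot 0.89 [425. 173.] [0.6873 0.0701 0.074 ]
pivot 0.89 [ 1. 75.] [0.3312 0.1832 0.074 ]
handle_post 0.89 [325. 176.] [0.5972 0.0788 0.1   ]
tab_hole 0.81 [420. 121.] [0.6869 0.1159 0.06  ]
handle_hole 0.78 [372. 172.] [0.6392 0.0758 0.076 ]
turn [ 0.     -0.      0.0003] shift [0.0354 0.0019 0.5928] t 28.25 at [0.5918 0.0362 0.2462] j [ 1. -4. 92.  0. 92.  6.] w 0.0005 F [ 0.5 -0.2  0.4]
```

View pics/w9.png

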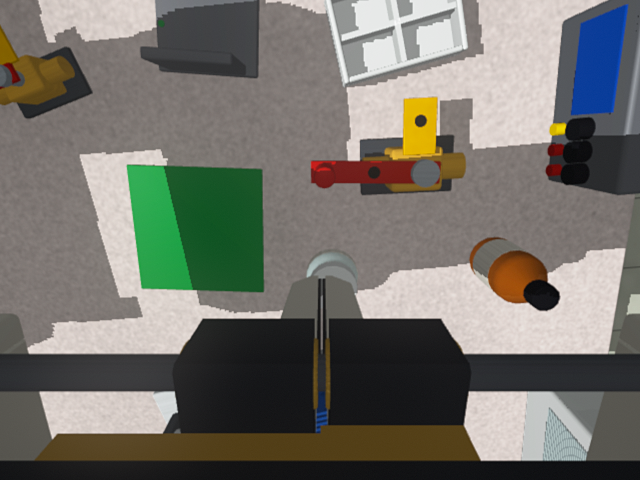

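The larger isolator is in clear view, with its post at (323,175), pivot at (425,173) and tab hole at (420,121). The distances check: post to pivot 90 mm, hole to pivot 46 mm.

```bash
python3 -m pendant '[[0,0,0,0.03,0.002,0.1,0],[0,0,0,0.033,0.002,0.25,0],[0,0,0,0.033,0.002,0.4,0],[0,0,0,0.033,0.002,0.5,0],[0,0,0,0.033,0.002,0.56,0],[0,0,0,0.033,0.002,0.593,0],[0,0,0,0.033,0.002,0.593,0],[0,0,0,0.045,0.002,0.593,0],[0,0,0,0.06,0.002,0.593,0],[0,0,0,0.075,0.002,0.593,0]]'
cat > arc.py <<'E'
import sys
from h import *
a,b,n=map(float,sys.argv[1:4]);d=float(sys.argv[4])
s=bot.get_state();R=s["eef_rot"];az0=np.degrees(np.arctan2(R[1,1],R[0,1]))
print("t",s["t"],np.round(s["ee_pos"],4),"az",az0,"F",np.round(s["wrist_force"],1))
P=np.array([.687,.0705,.098])
for p in np.linspace(a,b,int(n)):
    f=np.radians(p);F=P+.09*np.array([np.cos(f),np.sin(f),0])-d*np.array([np.sin(f),-np.cos(f),0])
    print(round(p,1),"az",round((az0-(p-180))/180,3),"d",np.round(R.T@(F-s["ee_pos"])/.25,3))
E
python3 arc.py 173 134 10 .0165
```

```text
t: 29.25
ee_pos: [0.5944, 0.0555, 0.0989]
eef_rot: [[0.086, 0.996, 0.001], [0.996, -0.086, 0.0], [0.0, 0.001, -1.0]]
wrist_force: [0.2, 0.3, 0.2]
gripper_width: 0.0005
grip_force: 0.0
t 29.25 [0.5944 0.0555 0.0989] az -4.928961547767431 F [0.2 0.3 0.2]
173.0 az 0.012 d [0.039 0.002 0.004]
168.7 az 0.036 d [ 0.066 -0.001  0.004]
164.3 az 0.06 d [ 0.094 -0.002  0.004]
160.0 az 0.084 d [ 0.122 -0.001  0.004]
155.7 az 0.108 d [0.149 0.003 0.004]
151.3 az 0.132 d [0.176 0.008 0.004]
147.0 az 0.156 d [0.203 0.015 0.004]
142.7 az 0.18 d [0.229 0.025 0.004]
138.3 az 0.204 d [0.254 0.036 0.004]
134.0 az 0.228 d [0.278 0.049 0.004]
```

```bash
python3 -m pendant '[[0,0,0.012,0.039,0.002,0.004,0],[0,0,0.036,0.066,-0.001,0.004,0],[0,0,0.06,0.094,-0.002,0.004,0],[0,0,0.084,0.122,-0.001,0.004,0],[0,0,0.108,0.149,0.003,0.004,0],[0,0,0.132,0.176,0.008,0.004,0],[0,0,0.156,0.203,0.015,0.004,0],[0,0,0.18,0.229,0.025,0.004,0],[0,0,0.204,0.254,0.036,0.004,0],[0,0,0.228,0.278,0.049,0.004,0]]'; python3 arc.py 129.5 92 9 .0165
```

```text
t: 30.25
ee_pos: [0.6121, 0.1238, 0.0975]
eef_rot: [[0.721, 0.693, -0.0], [0.693, -0.721, -0.0], [-0.0, 0.0, -1.0]]
wrist_force: [-3.3, -1.3, 2.4]
gripper_width: 0.0006
grip_force: 1.6
t 30.25 [0.6121 0.1238 0.0975] az -46.13299064512728 F [-3.3 -1.3  2.4]
129.5 az 0.024 d [ 0.03  -0.003 -0.002]
124.8 az 0.05 d [ 0.06  -0.004 -0.002]
120.1 az 0.076 d [ 0.09  -0.004 -0.002]
115.4 az 0.102 d [ 0.12  -0.001 -0.002]
110.8 az 0.128 d [ 0.149  0.004 -0.002]
106.1 az 0.154 d [ 0.178  0.012 -0.002]
101.4 az 0.181 d [ 0.206  0.022 -0.002]
96.7 az 0.207 d [ 0.233  0.035 -0.002]
92.0 az 0.233 d [ 0.259  0.049 -0.002]
```

```bash
python3 -m pendant '[[0,0,0.024,0.03,-0.003,-0.002,0],[0,0,0.05,0.06,-0.004,-0.002,0],[0,0,0.076,0.09,-0.004,-0.002,0],[0,0,0.102,0.12,-0.001,-0.002,0],[0,0,0.128,0.149,0.004,-0.002,0],[0,0,0.154,0.178,0.012,-0.002,0],[0,0,0.181,0.206,0.022,-0.002,0],[0,0,0.207,0.233,0.035,-0.002,0],[0,0,0.233,0.259,0.049,-0.002,0],[0,0,0.233,0.259,0.049,-0.002,0]]'; python3 arc.py 91 88 4 .0165
```

```text
t: 31.25
ee_pos: [0.6675, 0.1601, 0.0976]
eef_rot: [[0.999, 0.035, 0.0], [0.035, -0.999, 0.0], [0.0, -0.0, -1.0]]
wrist_force: [0.7, 0.4, 0.4]
gripper_width: 0.0003
grip_force: 0.0
t 31.25 [0.6675 0.1601 0.0976] az -87.96691544887744 F [0.7 0.4 0.4]
91.0 az 0.006 d [ 0.006 -0.    -0.002]
90.0 az 0.011 d [ 0.012 -0.001 -0.002]
89.0 az 0.017 d [ 0.018 -0.002 -0.002]
88.0 az 0.022 d [ 0.025 -0.003 -0.002]
```

```bash
python3 -m pendant '[[0,0,0.006,0.003,0,-0.002,0],[0,0,0.011,0.006,0,-0.002,0],[0,0,0.011,0.009,0,-0.002,0],[0,0,0.011,0.012,0,-0.002,0],[0,0,0.011,0.014,0,-0.002,0],[0,0,0.011,0.016,0,-0.002,0],[0,0,0.011,0.016,0,-0.002,0],[0,0,0.011,0.016,0,-0.002,0],[0,0,0.011,0.016,0,-0.002,0],[0,0,0.011,0.016,0,-0.002,0]]'; python3 arc.py 91 88 4 .0165
```

```text
t: 32.25
ee_pos: [0.6712, 0.1596, 0.098]
eef_rot: [[1.0, 0.002, 0.0], [0.002, -1.0, -0.0], [0.0, 0.0, -1.0]]
wrist_force: [-2.2, 2.1, 0.9]
gripper_width: 0.0007
grip_force: 1.1
t 32.25 [0.6712 0.1596 0.098 ] az -89.88813388439748 F [-2.2  2.1  0.9]
91.0 az -0.005 d [-0.009 -0.003 -0.   ]
90.0 az 0.001 d [-0.003 -0.004 -0.   ]
89.0 az 0.006 d [ 0.003 -0.005 -0.   ]
88.0 az 0.012 d [ 0.01  -0.006 -0.   ]
```

Contact, but the stop isn't reached yet (only about 3 N). Push on in small steps.

```bash
python3 -m pendant '[[0,0,0,0.002,0,0,0],[0,0,0,0.004,0,0,0],[0,0,0,0.006,0,0,0],[0,0,0,0.008,0,0,0],[0,0,0,0.008,0,0,0],[0,0,0,0.008,0,0,0],[0,0,0,0.008,0,0,0],[0,0,0,0.008,0,0,0],[0,0,0,0.008,0,0,0],[0,0,0,0.008,0,0,0]]'; python3 arc.py 91 88 2 .0165
```

```text
t: 33.25
ee_pos: [0.673, 0.1597, 0.0979]
eef_rot: [[1.0, 0.002, -0.0], [0.002, -1.0, 0.0], [-0.0, -0.0, -1.0]]
wrist_force: [-4.7, 2.9, 2.7]
gripper_width: 0.0004
grip_force: 2.3
t 33.25 [0.673  0.1597 0.0979] az -89.88453417548276 F [-4.7  2.9  2.7]
91.0 az -0.005 d [-0.016 -0.002 -0.   ]
88.0 az 0.012 d [ 0.002 -0.005 -0.   ]
```

```bash
python3 -m pendant '[[0,0,0,0.002,0,0,0],[0,0,0,0.004,0,0,0],[0,0,0,0.006,0,0,0],[0,0,0,0.007,0,0,0],[0,0,0,0.008,0,0,0],[0,0,0,0.008,0,0,0],[0,0,0,0.008,0,0,0],[0,0,0,0.008,0,0,0],[0,0,0,0.008,0,0,0],[0,0,0,0.008,0,0,0]]'; python3 arc.py 91 88 2 .0165
```

```text
t: 34.25
ee_pos: [0.6736, 0.1598, 0.0978]
eef_rot: [[1.0, 0.002, -0.004], [0.002, -1.0, -0.0], [-0.004, 0.0, -1.0]]
wrist_force: [-19.6, 1.5, 8.6]
gripper_width: 0.0003
grip_force: 9.9
t 34.25 [0.6736 0.1598 0.0978] az -89.87164231834035 F [-19.6   1.5   8.6]
91.0 az -0.005 d [-0.019 -0.002 -0.001]
88.0 az 0.012 d [ 0.    -0.005 -0.001]
```

At the stop: 20 N with little movement. Back off, rise clear and check.

```bash
python3 -m pendant '[[0,0,0,-0.03,0,0,0],[0,0,0,-0.08,0,0,0],[0,0,0,-0.13,0,0,0],[0,0,0,-0.13,0,-0.1,0],[0,0,0,-0.16,0,-0.28,0],[0,0,0,-0.25,0,-0.46,0],[0,0,0,-0.4,0,-0.6,0],[0,0,0,-0.55,0,-0.6,0],[0,0,0,-0.6,0,-0.6,0],[0,0,0,-0.6,0,-0.6,0]]'
python3 - <<'E'
from h import *
P=bot.get_image("top");H=cv2.cvtColor(P["frame"],cv2.COLOR_BGR2HSV)
W=bot.get_image("wrist")
a=cv2.resize(P["frame"][150:300,150:480],(640,291),interpolation=2);cv2.imwrite("pics/f.png",np.vstack([a,W["frame"][:300]]))
for I,nm in((P,"top"),(W,"wrist")):
  for n,z in dict(module_mid=.04,spare_mid=.036,knob=.157,pivot=.074,handle_post=.1,handle_hole=.076,tab_hole=.06).items():
    print(nm,n,[(round(l["p"],2),np.round(l["location"]),np.round(pt(I,l["location"],z=z)[:2],4)) for l in bot.landmark_of(I,n)[:2]])
E
```

```text
t: 35.25
ee_pos: [0.5238, 0.1593, 0.2484]
eef_rot: [[1.0, 0.002, 0.002], [0.002, -1.0, 0.0], [0.002, -0.0, -1.0]]
wrist_force: [-0.2, -0.6, 1.2]
gripper_width: 0.0007
grip_force: 0.0
top module_mid [(0.74, array([388., 251.]), array([ 0.5707, -0.2149]))]
top spare_mid [(0.48, array([230., 197.]), array([0.6933, 0.1762]))]
top knob [(0.67, array([456., 257.]), array([ 0.5569, -0.3456]))]
top pivot [(0.92, array([271., 198.]), array([0.6883, 0.0711])), (0.74, array([253., 202.]), array([0.6774, 0.1136]))]
top handle_post [(0.87, array([231., 195.]), array([0.6883, 0.1633])), (0.33, array([388., 248.]), array([ 0.5748, -0.2061]))]
top handle_hole [(0.66, array([250., 196.]), array([0.691 , 0.1231]))]
top tab_hole [(0.6, array([254., 197.]), array([0.6897, 0.1141]))]
wrist module_mid []
wrist spare_mid [(0.73, array([190., 230.]), array([0.5007, 0.2998]))]
wrist knob []
wrist pivot [(0.81, array([433.,  26.]), array([0.6853, 0.0682]))]
wrist handle_post [(0.98, array([320.,  10.]), array([0.6892, 0.1608]))]
wrist handle_hole [(0.84, array([372.,  23.]), array([0.6864, 0.1186]))]
wrist tab_hole [(0.96, array([373.,  29.]), array([0.6862, 0.1156])), (0.74, array([275.,  59.]), array([0.663, 0.2  ]))]
```

View pics/f.png

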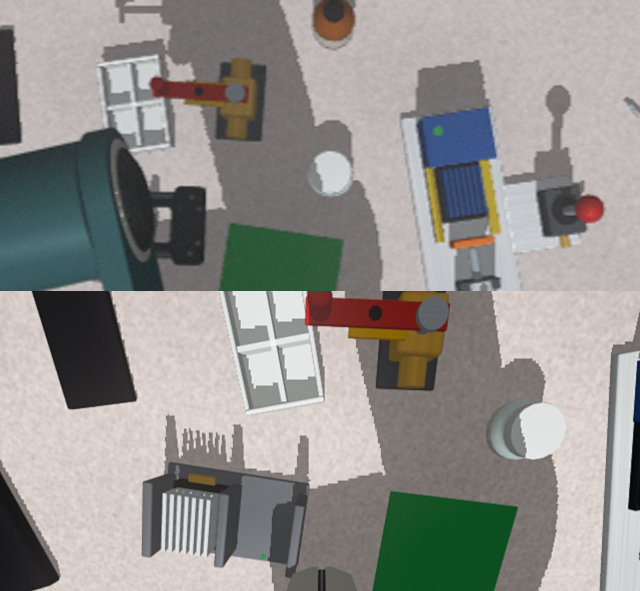

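The handle now lies over the yellow tab, with the holes coinciding at about (373,26). The module is home, the lever is upright, and the spare is still in its bay. The robot is clear.

```bash
python3 -c "
from cell import bot
print(bot.hand_in())"
```

```text
the job is handed in; nothing more can be done
None
```

The job is done and handed in at about 36 s: the module was set down on the mat and regripped, then driven home by the pusher; the lever is back at centre, the isolator is off at its stop with the padlock holes lined up, and the spare module is still in its bay.

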